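# Hold the engraving handpiece level over the light pad

### The job

Switch on the light pad by pressing its pedal down to the stop with the gripper and let the pedal come back up; then draw the engraving handpiece (the straight, round tool of constant thickness) out of its pocket in the stand, turn it level and hold it there, about 15 cm above the light pad with its middle over the middle of the pad, so its outline can be checked. Finish while still holding it, keeping still; leave the other two tools in the stand, and the jar and the small box where they are.

Things in the scene. Friction and masses are not known exactly. Their poses are not given: they have to be found in the camera images.
- handpiece_center (a point): Middle of the handpiece: straight round aluminium tool, 20 mm thick, 145 mm long, 0.1-0.2 kg, last 24 mm tapering to the tip; balanced within 10 mm of here. z axis from tip to tail. It starts tip down in one of the stand's pockets (which one varies), leaning 45 deg, tail up and roughly towards the robot. Both flanks are free from 50 mm off the tip to the tail; grip across it from straight above.
- stand: Fixed black tool stand, base 130 x 210 mm, origin under it on the bench, x roughly away from the robot. Pockets at y = -75, 0, 75 mm, 26 mm square (3 mm play), 45 mm deep, leaning 45 deg to its -x side, floors at x 40, z 30 mm. A 14 mm wide tongue under each tool reaches 85 mm from the tip. A tool is drawn out along its own axis, 45 mm or more. Tools reach 140 mm above the bench.
- graver_center (a point): Middle of the mushroom-headed graver, a loose bystander in another pocket: round aluminium, 20 mm thick, 120 mm long, a 30 mm wide mushroom knob at its tail. z axis from tip to tail.
- file_center (a point): Middle of the square-handled file, a loose bystander in the remaining pocket: 20 x 20 mm square aluminium handle, 119 mm long in all. z axis from tip to tail.
- pedal (a joint): Angle of the spring pedal in rad: 0 = up at rest, grows as it is pressed, 0.24 = down on its stop. It springs back when let go.
- pedal_press (a point): Point to press on top of the ribbed rubber tread, 85 mm from the hinge, near the free end that looks to the robot. Plate 115 x 64 mm on a fixed dark steel base 135 x 88 mm, sloping up to the robot. 54 mm above the bench at rest, it goes 20 mm down to the stop; push there 5 N growing to 10 N. x axis from free end to hinge (level at rest).
- lightpad_top (a point): Centre of the top of the light pad, a fixed grey slab 160 x 160 mm, 13.5 mm thick, with a white face; z up. It lies on either side of the pedal.
- jar_center (a point): Middle of a small closed glass jar, 56 mm wide, 65 mm high, a loose bystander beyond the work.
- bur_box_center (a point): Middle of a small open grey box with compartments, 70 x 100 x 30 mm, a loose bystander beyond the work.
Mind the look-alikes: they are no part of the job. Of the things shaped like the part that bears lightpad_top, the grey one is meant.

How it is judged:
By the outcome, as a careful person would: the job done as asked, in the order asked, and still so for the second after the job is handed in, while the arm keeps its last pose, push and grip.
It also fails if it takes over 61 s, if anything falls off the work surface, if the arm or the gripper's body presses on something with over 40 N, if the wrist force passes 120 N, or if a joint passes its speed limit or range.

### The arm

A 6-joint arm with a two-finger parallel gripper is mounted at the origin on the work surface. World frame = base frame: x ahead of the robot, y to its left, z up, the work surface at z = 0. Lengths are in m, angles in rad, forces in N, time in s.
With the tool pointing down it reaches from about 0.325 to 0.75 m from the base axis. Payload 7.6 kg.
Tool frame: the origin (TCP) lies midway between the tips of the shut fingers; the grasp point (between the pads) lies r.tcp_to_grasp behind it (r.tcp_to_grasp is the distance from the TCP to the grasp point, in m); z points along the fingers, y is the direction in which the jaws open and shut (so a half turn about z gives the same grasp; the last joint's range is limited). The gripper opens to 85 mm and grips with 20 to 120 N. Pads are 22 mm wide; open, the fingers measure 114 mm over their backs; the gripper's body (76 mm by 85 mm) begins 54 mm behind the grasp point. The pads swing forward as they close: fully open they stand 13 mm farther back than shut.
Start: joints at [1.187, 0.052, 1.401, -0, 1.689, -0.07], TCP at [0.162, 0.499, 0.231] pointing down, gripper open.
Joint ranges: [-2.9, 2.9], [-0.91, 2.17], [0.12, 2.37], [-1.06, 4.2], [0.26, 2.73], [-2.93, 2.93]. Speed limits (rad/s): [2.57, 2.57, 3.01, 3.14, 3.14, 3.14].

### API

Orientations are given as a 3x3 rotation matrix whose columns are the frame's x, y, z axes.
In Python, from workcell import r, open_gripper, gripper_close, kinematics, read_state, snapshot, ticket gives the robot as it stands. The module is installed in compiled form; this text tells all that it offers. Calls block until the motion is done:
- r.move_ptp(position, orientation): joint-space move of the TCP to a pose.
- r.move_linear(position, ori=None, speed=0.15, force_limit=None): straight line of the TCP; ori=None keeps the orientation; speed is the mean speed in m/s. With force_limit (N) it stops when the force on the tool has changed by that much, and returns True; else False.
- r.goto_joints(angles): joint-space move.
- open_gripper() and gripper_close(strength=None): open the fingers fully, or close them until they stop; strength is the grip in N (None keeps the last).
- r.hold(seconds).
- kinematics.inverse_kinematics(position, orientation): joint angles nearest the present ones, or None.
- read_state(): the state.
- snapshot(name): name is "scene" or "top" or "wrist"; returns a dict with "color" (420x560x3 uint8, blue, green, red), "fx", "fy", "cx", "cy" (pixels), "eye" and "orientation" of the camera in the world. Camera axes: x right, y up, looking along -z (the intrinsics and any distortion apply to the point x, -y, -z); pixel columns grow to the right and rows downward; lengths in m; the calibration is good to about 2 mm. A picture is of the moment at which its call begins. There is no depth.
A pose or a line that the arm cannot do raises r.MotionError and nothing moves.
- ticket.job_done(): hands the job in, once; it reports no verdict.
The state is a dict: "time_s": time; "q": joint angles; "joint_velocities": joint speeds; "tau": joint torques, N m; "tool_pos": TCP position; "tool_rot": TCP orientation; "force": force on the tool from outside, world axes, zero at the start; "moment": the same for the moment, N m; "gripper_width": finger opening in m.
Only numpy, scipy, OpenCV 4.12 (cv2) and the standard library are available. Lean on these libraries where they do the work, as an engineer would, in place of code of your own. Each camera call takes 0.05 s, during which the arm holds its last target.

## Working session

There is one attempt and no reset: what is moved stays moved. The work goes in short steps, each a Python script; the robot and the scene stay as the last script left them, time stands still between calls to the robot, and variables do not carry over. Pictures are saved under pics/ and viewed, and the job is handed in when it is done.

```bash
mkdir -p pics; python3 - <<'E'
from workcell import *
import cv2,numpy as np
print(r.tcp_to_grasp, read_state())
for n in ["scene","top","wrist"]:
    s=snapshot(n); cv2.imwrite(f"pics/{n}0.png",s["color"])
    print(n,{k:np.round(v,4).tolist() for k,v in s.items() if k!="color"})
E
```

```text
0.0187 {'time_s': 0.0, 'q': array([ 1.18671681e+00,  5.28676754e-02,  1.40177002e+00,  1.81022259e-05,
        1.68860459e+00, -7.03250443e-02]), 'joint_velocities': array([-9.74519792e-04,  5.96985206e-04, -1.28977011e-03,  6.35765948e-04,
       -2.69414458e-05, -2.21232087e-03]), 'tau': array([ 3.00749507e-04, -3.81697440e+01, -3.60169780e+01, -5.73393459e-05,
        6.63982501e-03,  7.42766957e-06]), 'tool_pos': array([0.16189924, 0.49908185, 0.23043339]), 'tool_rot': array([[-9.51182135e-01,  3.08629461e-01, -6.34794341e-04],
       [ 3.08630084e-01,  9.51180925e-01, -1.52271121e-03],
       [ 1.33850729e-04, -1.64429233e-03, -9.99998639e-01]]), 'force': array([-0.46223406,  0.07737653, -0.5128415 ]), 'moment': array([ 0.01472513,  0.01479204, -0.05153631]), 'gripper_width': 0.08584983676049643}
scene {'fx': 395.4208, 'fy': 395.4208, 'cx': 281.733, 'cy': 216.4049, 'eye': [1.1116, 0.4766, 0.689], 'orientation': [[-0.7157, -0.4372, 0.5446], [0.698, -0.4238, 0.5772], [-0.0215, 0.7933, 0.6085]]}
top {'fx': 418.508, 'fy': 418.508, 'cx': 280.0777, 'cy': 207.5626, 'eye': [0.458, -0.096, 1.3331], 'orientation': [[-0.0119, 0.9984, -0.0556], [-0.9999, -0.0125, -0.01], [-0.0107, 0.0554, 0.9984]]}
wrist {'fx': 320.5943, 'fy': 320.5943, 'cx': 280.0401, 'cy': 207.2386, 'eye': [0.0819, 0.5252, 0.3735], 'orientation': [[0.3097, -0.8991, -0.3095], [0.9508, 0.2925, 0.1018], [-0.001, -0.3258, 0.9454]]}
```

View pics/scene0.png

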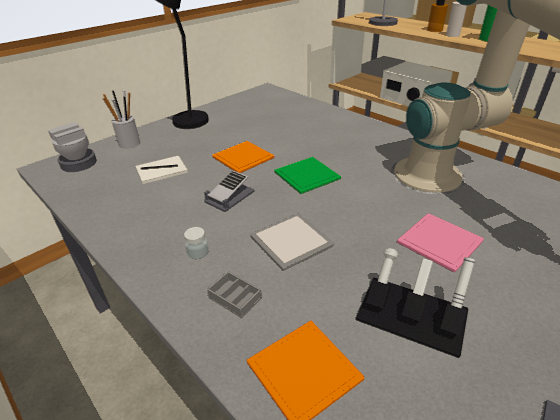

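View pics/top0.png

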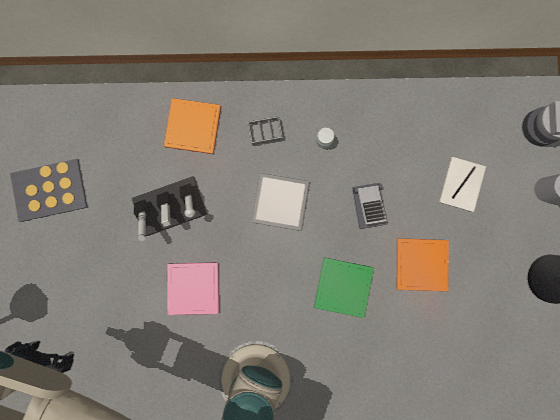

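View pics/wrist0.png

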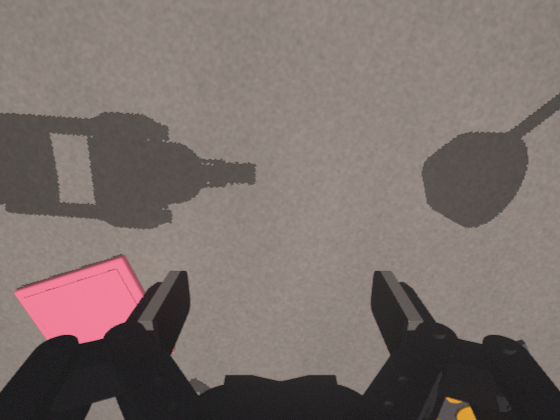

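```bash
python3 - <<'E'
import cv2
a=cv2.imread("pics/top0.png");b=cv2.imread("pics/scene0.png")
cv2.imwrite("pics/c1.png",cv2.resize(a[165:250,120:220],None,fx=7,fy=7,interpolation=cv2.INTER_CUBIC))
cv2.imwrite("pics/c2.png",cv2.resize(b[235:360,345:485],None,fx=4.5,fy=4.5,interpolation=cv2.INTER_CUBIC))
cv2.imwrite("pics/c3.png",cv2.resize(a[160:240,240:400],None,fx=5,fy=5,interpolation=cv2.INTER_CUBIC))
E
```

```text
(no output)
```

View pics/c1.png

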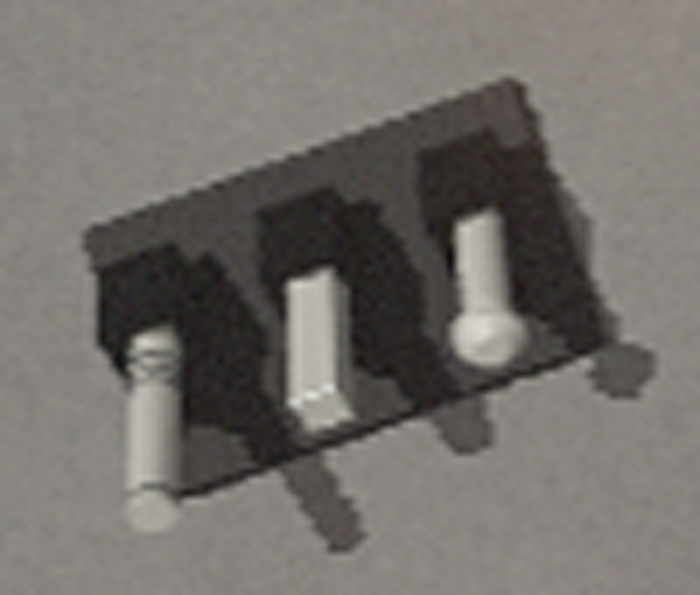

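View pics/c2.png

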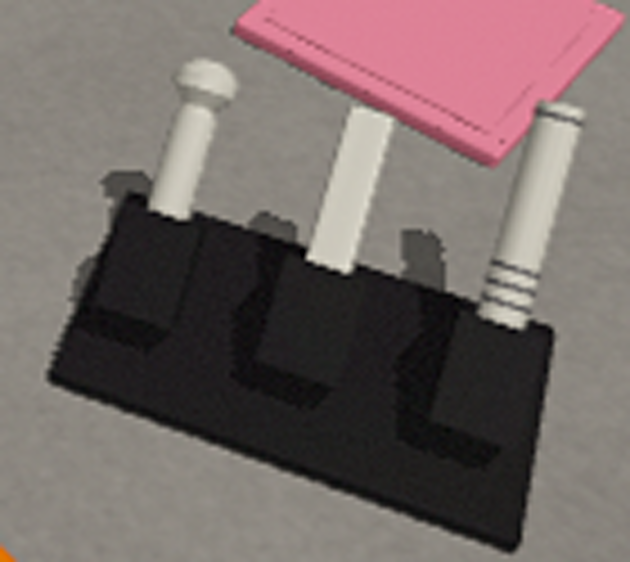

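View pics/c3.png

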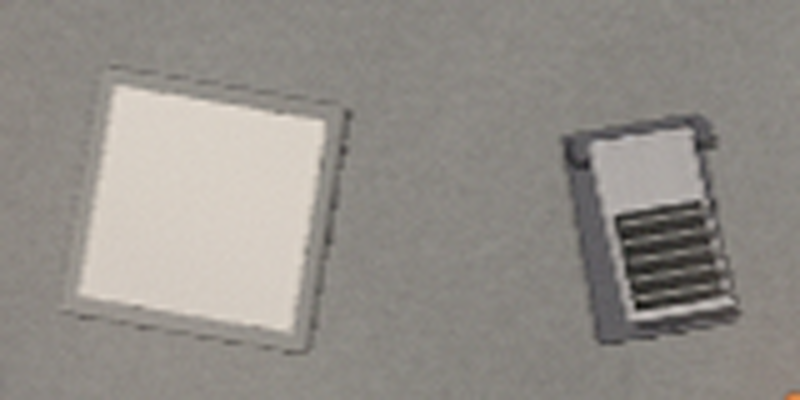

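The tools that could be confused, in top-view pixels: round with rings at (142,222), square file at (165,213), and mushroom graver at (188,204). Of these the handpiece is the ringed round one, in the left pocket, and the crop confirms this. The pads are the grey one with a white face (282,202), orange (193,125) and (422,265), pink (192,288) and green (344,287), so I choose the grey one. There is only one pedal, at (370,206).

```bash
cat > h.py <<'E'
from workcell import *
import numpy as np,cv2
def ray(s,u,v):
    d=np.array([(u-s["cx"])/s["fx"],-(v-s["cy"])/s["fy"],-1.]); return np.array(s["eye"]),np.array(s["orientation"])@d
def onz(s,u,v,z):
    e,d=ray(s,u,v); return e+d*(z-e[2])/d[2]
def proj(s,P):
    p=np.array(s["orientation"]).T@(np.array(P)-np.array(s["eye"])); return np.array([s["cx"]+s["fx"]*p[0]/-p[2], s["cy"]+s["fy"]*p[1]/p[2]])
E
python3 - <<'E'
from h import *
t=snapshot("top"); sc=snapshot("scene")
C1=lambda x,y:(120+(x+.5)/7-.5,165+(y+.5)/7-.5)
C3=lambda x,y:(240+(x+.5)/5-.5,160+(y+.5)/5-.5)
np.set_printoptions(precision=4,suppress=True)
print("pad")
P=[onz(t,*C3(*c),0.0135) for c in [(110,85),(327,120),(296,332),(78,297)]]
print(np.mean(P,0),[np.linalg.norm(P[i]-P[i-1]) for i in range(4)])
pad=np.mean(P,0); print(proj(sc,pad))
print("stand")
for z in(0.0,.01,.015):
    b=[onz(t,*C1(*c),z) for c in [(85,230),(518,80),(605,345)]]
    print(z,b,np.linalg.norm(b[0]-b[1]),np.linalg.norm(b[1]-b[2]), "centre",(b[0]+b[2])/2)
print("pedal")
for c,z in [((590,140),.03),((700,125),.03),((630,318),.06),((737,300),.06)]: print(onz(t,*C3(*c),z))
print("base");
for c in [(565,135),(705,112),(740,320),(602,343)]: print(onz(t,*C3(*c),.005))
print("tail",onz(t,*C1(152,510),.1325), proj(sc,onz(t,*C1(152,510),.1325)))
E
```

```text
pad
[ 0.5515 -0.0832  0.0135] [np.float64(0.13597596269189646), np.float64(0.13936229099175568), np.float64(0.13559602491581138), np.float64(0.139220795928211)]
[291.1139 236.8644]
stand
0.0 [array([0.5707, 0.3927, 0.    ]), array([0.6372, 0.1939, 0.    ]), array([0.5151, 0.1542, 0.    ])] 0.20964927933587016 0.12844115012156804 centre [0.5429 0.2735 0.    ]
0.01 [array([0.5699, 0.3891, 0.01  ]), array([0.6359, 0.1917, 0.01  ]), array([0.5146, 0.1523, 0.01  ])] 0.2080765984742955 0.12747765079891485 centre [0.5423 0.2707 0.01  ]
0.015 [array([0.5695, 0.3872, 0.015 ]), array([0.6352, 0.1906, 0.015 ]), array([0.5144, 0.1514, 0.015 ])] 0.20729025804350823 0.12699590113758835 centre [0.542  0.2693 0.015 ]
pedal
[ 0.5899 -0.3256  0.03  ]
[ 0.5984 -0.3943  0.03  ]
[ 0.4781 -0.3421  0.06  ]
[ 0.4883 -0.4072  0.06  ]
base
[ 0.5959 -0.3142  0.005 ]
[ 0.6094 -0.4034  0.005 ]
[ 0.4769 -0.4222  0.005 ]
[ 0.4634 -0.3347  0.005 ]
tail [0.444  0.3157 0.1325] [469.469  256.8817]
```

```bash
python3 - <<'E'
import cv2
b=cv2.imread("pics/scene0.png")
cv2.imwrite("pics/c4.png",cv2.resize(b[160:220,190:270],None,fx=9,fy=9,interpolation=cv2.INTER_CUBIC))
E
```

```text
(no output)
```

View pics/c4.png

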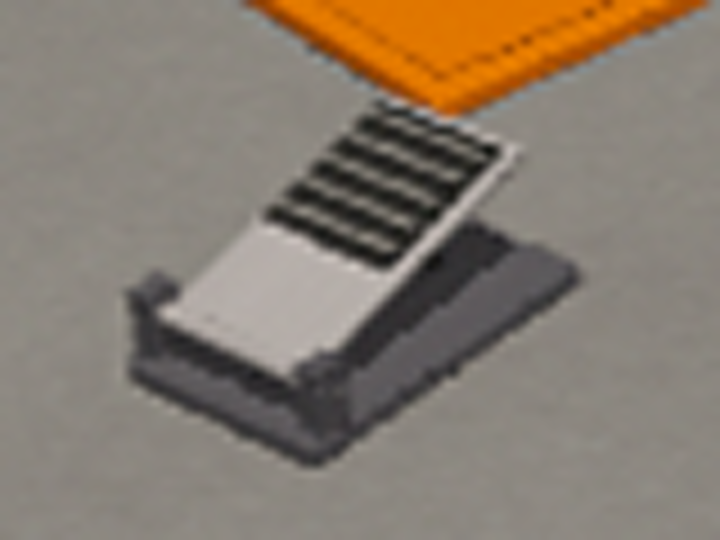

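```bash
python3 - <<'E'
from h import *
np.set_printoptions(precision=4,suppress=True)
t=snapshot("top"); sc=snapshot("scene")
C1=lambda x,y:(120+(x+.5)/7-.5,165+(y+.5)/7-.5)
C2=lambda x,y:(345+(x+.5)/4.5-.5,235+(y+.5)/4.5-.5)
C3=lambda x,y:(240+(x+.5)/5-.5,160+(y+.5)/5-.5)
C4=lambda x,y:(190+(x+.5)/9-.5,160+(y+.5)/9-.5)
def tri(a,b):
    e1,d1=ray(t,*a);e2,d2=ray(sc,*b)
    s=np.linalg.lstsq(np.c_[d1,-d2],e2-e1,rcond=None)[0]
    p,q=e1+s[0]*d1,e2+s[1]*d2
    return (p+q)/2,np.linalg.norm(p-q)
print("tail",tri(C1(152,510),C2(561,108)))
print("file tail",tri(C1(320,408),C2(375,108)))
print("graver",tri(C1(489,338),C2(207,82)))
for n,a,b in [("backL",(85,230),(518,548)),("backR",(518,80),(50,380))]: print(n,tri(C1(*a),C2(*b)))
print("frontL in scene",onz(sc,*C2(552,328),.0),onz(sc,*C2(552,328),.012), "frontR", onz(sc,*C2(130,197),.012))
print("backL/R scene", onz(sc,*C2(518,550),0),onz(sc,*C2(50,382),0))
for n,a,b in [("nearL",(630,318),(385,98)),("nearR",(737,300),(518,148)),("farL",(592,140),(163,312)),("farR",(698,127),(300,372))]: print(n,tri(C3(*a),C4(*b)))
E
```

```text
tail (array([0.444 , 0.3167, 0.1285]), np.float64(0.0006005523441132145))
file tail (array([0.4855, 0.2519, 0.1135]), np.float64(0.0003589848957298618))
graver (array([0.5145, 0.1829, 0.1043]), np.float64(0.0014085491759229056))
backL (array([0.5703, 0.3907, 0.0055]), np.float64(1.1454245780834315e-05))
backR (array([0.6369, 0.1937, 0.0014]), np.float64(0.0002850524640332829))
frontL in scene [0.4411 0.3459 0.    ] [0.4528 0.3482 0.012 ] frontR [0.5223 0.1566 0.012 ]
backL/R scene [0.5668 0.3905 0.    ] [0.6368 0.194  0.    ]
nearL (array([ 0.4952, -0.3538,  0.0779]), np.float64(0.045592496960626894))
nearR (array([ 0.4706, -0.3942,  0.036 ]), np.float64(0.05152675755515296))
farL (array([ 0.6043, -0.3362,  0.0534]), np.float64(0.042280935068235714))
farR (array([ 0.5811, -0.3812,  0.0026]), np.float64(0.051024058203600765))
```

```bash
python3 - <<'E'
from h import *
from scipy.optimize import least_squares
np.set_printoptions(precision=4,suppress=True)
t=snapshot("top"); sc=snapshot("scene")
C1=lambda x,y:(120+(x+.5)/7-.5,165+(y+.5)/7-.5)
C2=lambda x,y:(345+(x+.5)/4.5-.5,235+(y+.5)/4.5-.5)
C3=lambda x,y:(240+(x+.5)/5-.5,160+(y+.5)/5-.5)
C4=lambda x,y:(190+(x+.5)/9-.5,160+(y+.5)/9-.5)
def tri(a,b):
    e1,d1=ray(t,*a);e2,d2=ray(sc,*b)
    s=np.linalg.lstsq(np.c_[d1,-d2],e2-e1,rcond=None)[0]
    p,q=e1+s[0]*d1,e2+s[1]*d2
    return (p+q)/2,np.linalg.norm(p-q)
for n,a,b in [("nearR",(737,300),(385,98)),("nearL",(630,318),(518,148)),("farR",(698,127),(163,312)),("farL",(592,140),(300,372))]: print(n,tri(C3(*a),C4(*b)))
# axis plane intersection
def plane(s,a,b):
    e,d1=ray(s,*a);_,d2=ray(s,*b);n=np.cross(d1,d2);return n/np.linalg.norm(n),e
n1,e1=plane(t,C1(154.5,390),C1(152,500)); n2,e2=plane(sc,C2(506,312),C2(561,108))
d=np.cross(n1,n2); d/=np.linalg.norm(d); print("axis dir",d*np.sign(d[2]))
# file axis
n1,e1=plane(t,C1(319,280),C1(320,405)); n2,e2=plane(sc,C2(330,262),C2(375,108))
d=np.cross(n1,n2); d/=np.linalg.norm(d); print("file dir",d*np.sign(d[2]))
T=np.array([.444,.3163,.1305])
im=cv2.hconcat([cv2.resize(t["color"][165:250,120:220],None,fx=4,fy=4),cv2.resize(sc["color"][235:335,400:485],None,fx=4,fy=4)[:340]])
for ps in (15,18.5,22):
  x=np.array([np.cos(np.radians(ps)),np.sin(np.radians(ps)),0]); dd=(x-[0,0,1])/2**.5
  print(ps,[ (proj(t,T+dd*s).round(1).tolist(),proj(sc,T+dd*s).round(1).tolist()) for s in (0,.05,.095)])
print(C1(154.5,350),C2(506,312))
E
```

```text
nearR (array([ 0.487 , -0.4073,  0.054 ]), np.float64(0.003677489962269169))
nearL (array([ 0.4783, -0.3428,  0.0571]), np.float64(0.00033020565801914723))
farR (array([ 0.5964, -0.3931,  0.0247]), np.float64(0.0034685431997572994))
farL (array([ 0.5891, -0.3262,  0.0292]), np.float64(0.002333574648108717))
axis dir [-0.6494 -0.2371  0.7226]
file dir [-0.6389 -0.2177  0.7378]
15 [([141.3, 237.4], [469.5, 257.8]), ([142.4, 225.7], [461.4, 281.2]), ([143.3, 215.8], [454.1, 302.5])]
18.5 [([141.3, 237.4], [469.5, 257.8]), ([141.7, 225.9], [462.6, 281.6]), ([142.0, 216.2], [456.3, 303.2])]
22 [([141.3, 237.4], [469.5, 257.8]), ([141.0, 226.2], [463.7, 281.9]), ([140.7, 216.7], [458.5, 303.9])]
(141.64285714285714, 214.57142857142856) (457.05555555555554, 303.94444444444446)
```

```bash
cat >> h.py <<'E'
def rot(xh_deg_jaw, tiltaz=None, tilt=0.0):
    """jaw axis angle (deg) horizontal; fingers direction down, tilted by tilt(deg) toward azimuth tiltaz"""
    y=np.array([np.cos(np.radians(xh_deg_jaw)),np.sin(np.radians(xh_deg_jaw)),0])
    z=np.array([0,0,-1.])
    if tilt: 
        a=np.radians(tiltaz); z=np.array([np.cos(a)*np.sin(np.radians(tilt)),np.sin(a)*np.sin(np.radians(tilt)),-np.cos(np.radians(tilt))])
    x=np.cross(y,z); return np.c_[x,y,z]
G=r.tcp_to_grasp
PSI=19.0
u=np.array([-np.cos(np.radians(PSI))*2**-.5,-np.sin(np.radians(PSI))*2**-.5,2**-.5])  # tip->tail
TAIL=np.array([.444,.3163,.1305])
PAD=np.array([.5515,-.0832,.0135])
E
python3 - <<'E'
from h import *
np.set_printoptions(precision=3,suppress=True)
ik=kinematics.inverse_kinematics
g=TAIL-u*.053; print("grasp",g, TAIL-u*.0725)
for j in (PSI+90,PSI-90):
    for n,p,R in [("above",g+[0,0,.12-G],rot(j)),("at",g-[0,0,G],rot(j)),("out",g+u*.07-[0,0,G],rot(j))]:
        print(j,n,ik(p,R))
    for az in (-30,-8.6,10,19):
        jj=az+90 if j>0 else az-90
        R=rot(jj,az,45); d=np.array([np.cos(np.radians(az)),np.sin(np.radians(az)),0])
        p=PAD+[0,0,.15]-d*.0195-R[:,2]*-G
        print(az,ik(p,R), ik(p+[0,0,.1],R))
for j in (-53.,7.9+90,7.9-90,7.9): print("pedal",j,ik([.51,-.371,.035],rot(j)))
E
```

```text
grasp [0.479 0.329 0.093] [0.492 0.333 0.079]
109.0 above [ 0.537  0.224  1.286 -0.     1.632 -1.365]
109.0 at [ 0.537  0.313  1.426 -0.     1.403 -1.365]
109.0 out [ 0.556  0.137  1.527 -0.     1.478 -1.346]
-30 [-0.048 -0.27   2.031 -0.512  0.722 -0.822] [-0.048 -0.368  1.9   -0.417  0.926 -0.961]
-8.6 [-0.254 -0.344  2.088  0.127  0.619 -1.748] [-0.254 -0.44   1.952  0.098  0.849 -1.709]
10 [-0.427 -0.287  2.044  0.598  0.79  -2.47 ] [-0.427 -0.385  1.913  0.501  0.986 -2.316]
19 [-0.491 -0.226  1.995  0.714  0.914 -2.708] [-0.491 -0.325  1.867  0.624  1.092 -2.542]
-71.0 above [ 0.537  0.224  1.286 -0.     1.632  1.776]
-71.0 at [ 0.537  0.313  1.426 -0.     1.403  1.776]
-71.0 out [ 0.556  0.137  1.527 -0.     1.478  1.795]
-30 [-0.048 -0.27   2.031 -0.512  0.722  2.32 ] [-0.048 -0.368  1.9   -0.417  0.926  2.181]
-8.6 [-0.254 -0.344  2.088  0.127  0.619  1.393] [-0.254 -0.44   1.952  0.098  0.849  1.432]
10 [-0.427 -0.287  2.044  0.598  0.79   0.672] [-0.427 -0.385  1.913  0.501  0.986  0.826]
19 [-0.491 -0.226  1.995  0.714  0.914  0.433] [-0.491 -0.325  1.867  0.624  1.092  0.599]
pedal -53.0 [-0.687  0.485  1.286 -0.     1.37   0.238]
pedal 97.9 [-0.687  0.485  1.286 -0.     1.37  -2.396]
pedal -82.1 [-0.687  0.485  1.286 -0.     1.37   0.745]
pedal 7.9 [-0.687  0.485  1.286 -0.     1.37  -0.825]
```

```bash
python3 - <<'E'
from h import *
np.set_printoptions(precision=4,suppress=True)
gripper_close(30)
R=rot(7.9-90)
r.move_ptp([.51,-.371,.22],R)
r.move_linear([.51,-.371,.075],speed=.15)
s=read_state(); print(s["time_s"],s["tool_pos"],s["force"],s["gripper_width"])
cv2.imwrite("pics/s1.png",snapshot("scene")["color"][130:250,150:310].repeat(4,0).repeat(4,1)); cv2.imwrite("pics/w1.png",snapshot("wrist")["color"])
E
```

```text
5.6083 [ 0.5106 -0.3714  0.0764] [-0.3004  0.1073  0.8309] -0.00021196436758584417
```

View pics/s1.png

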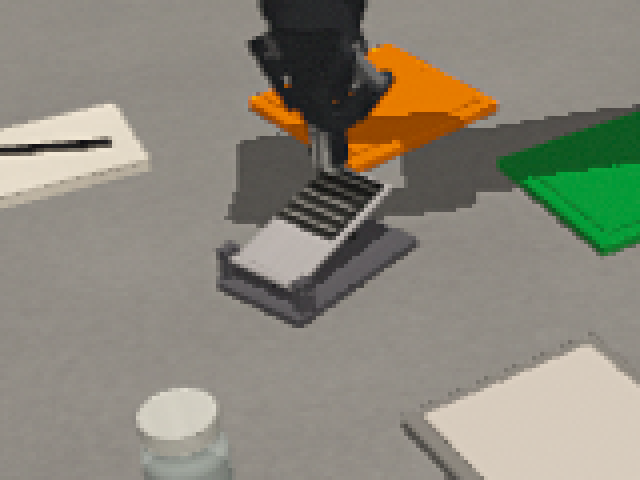

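View pics/w1.png

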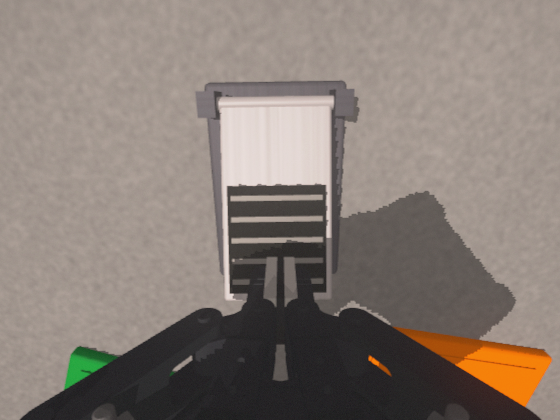

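Scene and wrist views: the shut fingertips (280,258 in the wrist view) are over the ribbed tread, centred across it. Pressing.

```bash
python3 - <<'E'
from h import *
np.set_printoptions(precision=4,suppress=True)
p=lambda t:(lambda s:print(t,round(s["time_s"],2),s["tool_pos"],s["force"]))(read_state())
print(r.move_linear([.51,-.371,.026],speed=.03,force_limit=24)); p("down")
r.hold(.3); p("held")
cv2.imwrite("pics/s2.png",snapshot("scene")["color"][130:250,150:310].repeat(4,0).repeat(4,1))
E
```

```text
True
down 7.02 [ 0.5095 -0.3717  0.034 ] [-3.388   2.7774  7.4161]
held 7.32 [ 0.5095 -0.3717  0.0338] [-2.2914  2.5906  8.2762]
```

View pics/s2.png

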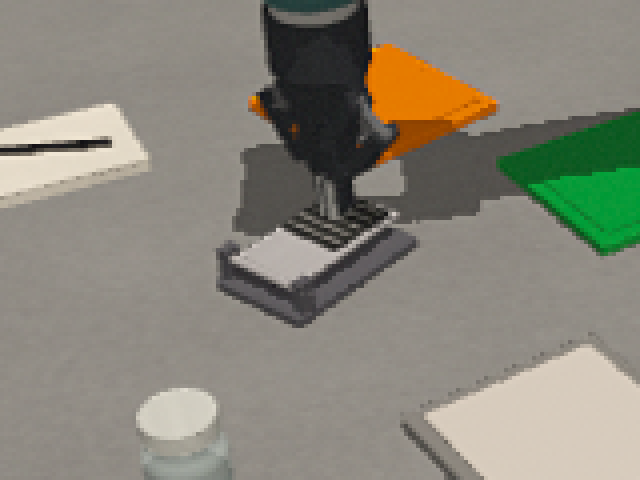

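The pedal is about flat and the force spiked, but it settled at 8 N. I'll push slightly further to be sure it is on the stop.

```bash
python3 - <<'E'
from h import *
np.set_printoptions(precision=4,suppress=True)
p=lambda t:(lambda s:print(t,round(s["time_s"],2),s["tool_pos"],s["force"]))(read_state())
for z in (.032,.030,.028):
    hit=r.move_linear([.51,-.371,z],speed=.02,force_limit=30); r.hold(.3); p(hit)
    if read_state()["force"][2]>20: break
print(snapshot and 0)
t=snapshot("top")["color"]
r.move_linear([.51,-.371,.10],speed=.1); p("up")
cv2.imwrite("pics/s3.png",cv2.hconcat([t[150:240,230:410].repeat(2,0).repeat(2,1),snapshot("top")["color"][150:240,230:410].repeat(2,0).repeat(2,1)]))
cv2.imwrite("pics/s4.png",snapshot("scene")["color"])
E
```

```text
False 7.92 [ 0.5097 -0.3717  0.0336] [-6.4303  1.4196 11.4826]
False 8.47 [ 0.5097 -0.3718  0.0333] [-10.804    5.6952  20.3575]
0
up 9.37 [ 0.5096 -0.3707  0.0988] [-0.1695 -0.3984 -0.5629]
```

View pics/s3.png

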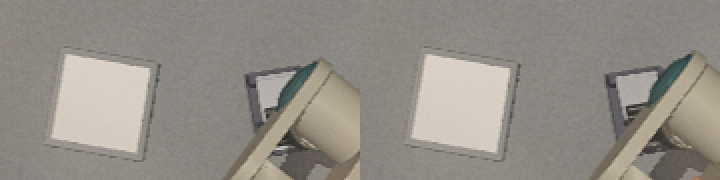

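View pics/s4.png

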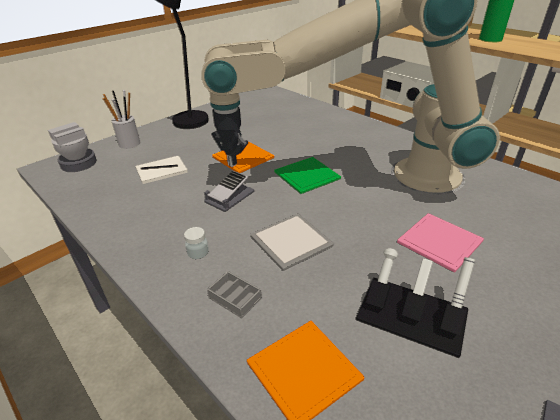

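At z = 0.0335, 20 mm down, the force rose stiffly to 20 N, so the pedal was on its stop. It has come back up (230,183). Next I go above the handpiece.

```bash
python3 - <<'E'
from h import *
np.set_printoptions(precision=4,suppress=True)
r.move_linear([.51,-.371,.25],speed=.2)
open_gripper()
g=TAIL-u*.053
r.move_ptp(g+[0,0,.14-G],rot(PSI+90))
s=read_state(); print(s["time_s"],s["tool_pos"],s["force"],s["gripper_width"])
w=snapshot("wrist"); cv2.imwrite("pics/w2.png",w["color"])
print([proj(w,TAIL-u*k).round(1).tolist() for k in (0,.053,.09)],[proj(w,np.array([.4855,.2519,.1135])).round(1).tolist()])
E
```

```text
13.6333 [0.4798 0.328  0.2144] [-0.181  -0.6182  0.0042] 0.08522527735284624
[[280.8, 165.3], [280.8, 199.4], [280.8, 216.9]] [[186.0, 184.2]]
```

View pics/w2.png

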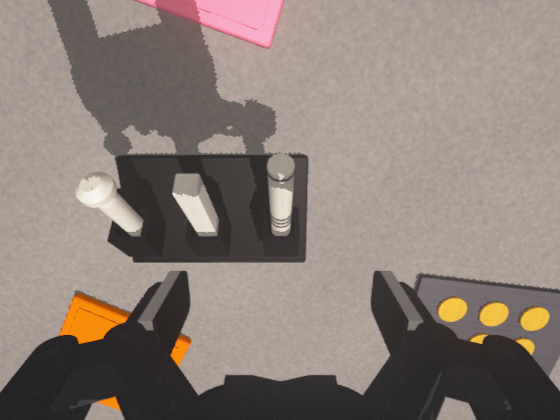

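The wrist view shows the handpiece straight along column 281, tail at (281,165), exactly as predicted. Descending.

```bash
python3 - <<'E'
from h import *
np.set_printoptions(precision=4,suppress=True)
p=lambda t:(lambda s:print(t,round(s["time_s"],2),s["tool_pos"],s["force"],s["gripper_width"]))(read_state())
g=TAIL-u*.053
print(r.move_linear(g-[0,0,G],speed=.1,force_limit=12)); p("at")
gripper_close(60); p("closed")
cv2.imwrite("pics/s5.png",cv2.resize(snapshot("scene")["color"][210:370,320:520],None,fx=3,fy=3))
cv2.imwrite("pics/w3.png",snapshot("wrist")["color"])
E
```

```text
False
at 15.23 [0.4798 0.3287 0.0751] [-0.4076  0.335  -0.2806] 0.0851459775457415
closed 15.86 [0.4795 0.3285 0.0746] [-0.9501 -0.155   1.8673] 0.018593677084863418
```

View pics/s5.png

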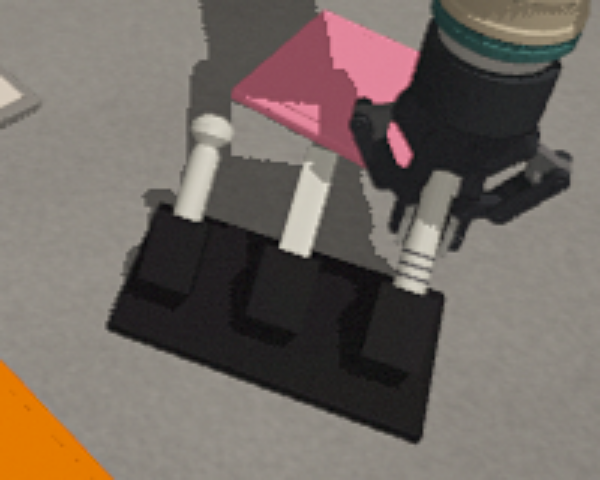

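View pics/w3.png

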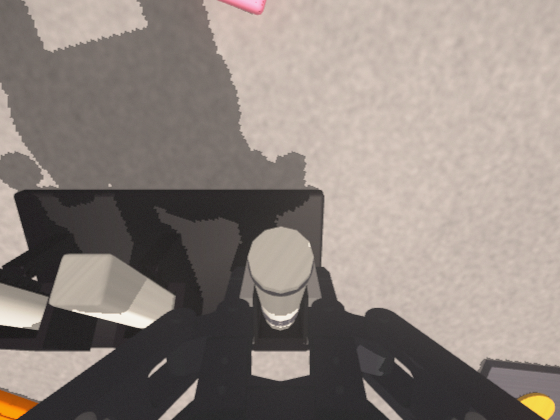

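The fingers hold the handpiece at 18.6 mm opening, close to its 20 mm. Drawing it out along its axis.

```bash
python3 - <<'E'
from h import *
np.set_printoptions(precision=4,suppress=True)
p=lambda t:(lambda s:print(t,round(s["time_s"],2),s["tool_pos"],s["force"],s["gripper_width"]))(read_state())
p0=read_state()["tool_pos"]
print(r.move_linear(p0+u*.03,speed=.06,force_limit=20)); p("30")
print(r.move_linear(p0+u*.085,speed=.1,force_limit=20)); p("85")
q=read_state()["tool_pos"]
r.move_linear(q+[0,0,.10],speed=.15); p("up")
cv2.imwrite("pics/s6.png",snapshot("scene")["color"])
cv2.imwrite("pics/w4.png",snapshot("wrist")["color"])
E
```

```text
False
30 16.61 [0.4592 0.3216 0.0958] [1.1752 0.1393 0.2576] 0.018448229877619786
False
85 17.31 [0.4226 0.3088 0.1341] [-0.7048  0.0651 -1.0652] 0.018566958158137727
up 18.12 [0.4223 0.3085 0.2326] [-0.1114  0.4659 -0.8054] 0.018764288121671708
```

View pics/s6.png

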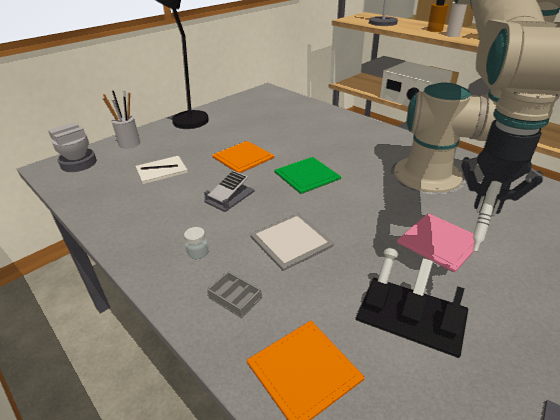

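The handpiece is out, tip at (478,245); the other two tools are still in the stand. Now I level it and carry it over the pad.

```bash
python3 - <<'E'
from h import *
np.set_printoptions(precision=4,suppress=True)
p=lambda t:(lambda s:print(t,round(s["time_s"],2),s["tool_pos"],s["force"],s["gripper_width"]))(read_state())
az=-8.6; R=rot(az+90,az,45); d=np.array([np.cos(np.radians(az)),np.sin(np.radians(az)),0])
P=PAD+[0,0,.15]-d*.0195+R[:,2]*G
r.move_ptp(P+[0,0,.09],R); p("over")
r.move_linear(P,speed=.08); r.hold(.5); p("final")
for n in("scene","top","wrist"): cv2.imwrite(f"pics/{n}7.png",snapshot(n)["color"])
E
```

```text
over 19.73 [ 0.5455 -0.0816  0.2404] [ 0.0781  0.2198 -1.7262] 0.018365061422011837
final 21.5 [ 0.5453 -0.0823  0.1503] [-0.1662 -0.0937 -0.7568] 0.018233400111717833
```

View pics/scene7.png

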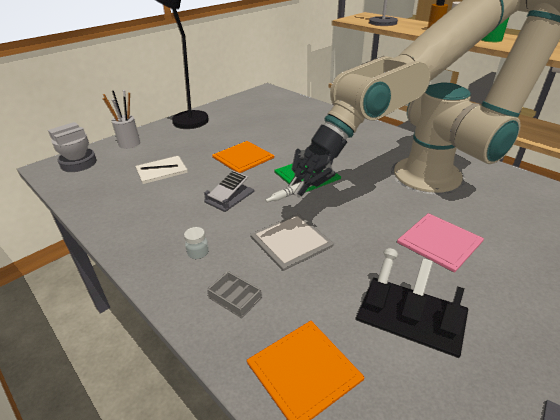

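View pics/top7.png

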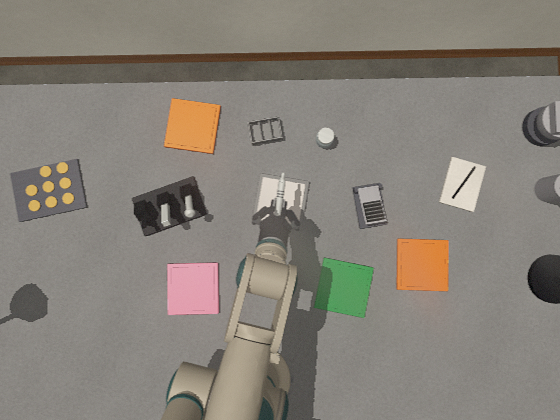

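View pics/wrist7.png

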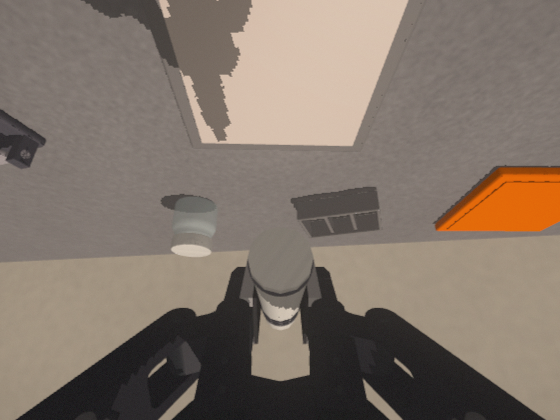

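```bash
python3 - <<'E'
from h import *
t=snapshot("top");sc=snapshot("scene")
az=np.radians(-8.6); d=np.array([np.cos(az),np.sin(az),0]); C=PAD+[0,0,.15]
for s in (.0725,.0485,0,-.0725): print(s,proj(t,C+d*s).round(1),proj(sc,C+d*s).round(1))
a=cv2.resize(t["color"][160:240,250:320],None,fx=6,fy=6,interpolation=cv2.INTER_CUBIC)
b=cv2.resize(sc["color"][150:230,255:345],None,fx=6,fy=6,interpolation=cv2.INTER_CUBIC)[:480]
cv2.imwrite("pics/f1.png",a);cv2.imwrite("pics/f2.png",b)
E
```

```text
0.0725 [283.1 172. ] [265.6 199.8]
0.0485 [282.  180.4] [274.1 196.2]
0 [279.6 197.5] [290.7 189.2]
-0.0725 [276.  223.1] [314.1 179.3]
```

View pics/f1.png

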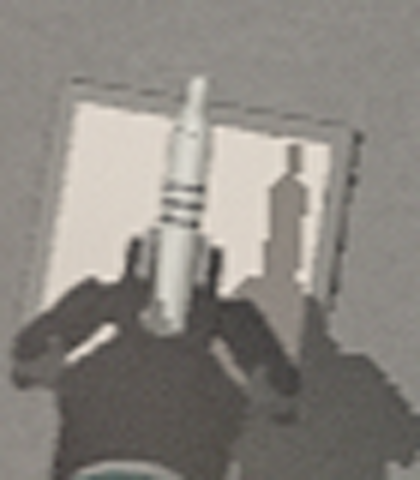

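View pics/f2.png

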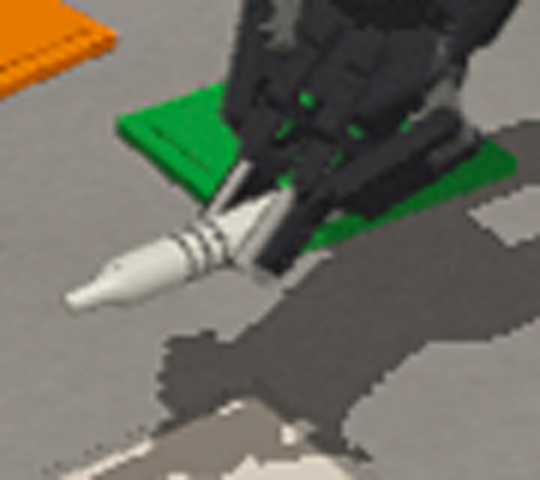

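```bash
python3 - <<'E'
from h import *
r.hold(.5); s=read_state(); print(s["time_s"],abs(s["joint_velocities"]).max(),s["gripper_width"],s["tool_pos"])
ticket.job_done()
E
```

```text
22.25 0.001229289892310211 0.018156493484410497 [ 0.54529412 -0.08224529  0.15029719]
the job is handed in; nothing more can be done
```

I handed the job in at 22.3 s, with the handpiece held level and still over the middle of the grey light pad.

- **Pedal:** I pressed it 20 mm down with the shut fingers. The force rose stiffly to about 20 N at z = 0.0335, so it was on its stop. A picture shows it came back up. The first press settled at only 8 N, so I pushed slightly further before letting go.
- **Handpiece:** It was the ringed round tool in the left pocket. I gripped it from above at 60 N and drew it out 85 mm along its own axis, then turned it level. It is held about 15 cm above the pad.
- **Last checks:** The tip and shoulder, in the top and scene views, lay within about 1 pixel (2–3 mm) of where a level, centred handpiece would be. The arm was still, and the finger opening was steady at 18 mm. In the last pictures the other two tools were still in the stand, and the jar and the small box had not moved.
- **One disagreement:** The tools sat about 15 mm nearer the robot than the stand's given dimensions predicted from the base I measured. I used the tool position measured from two views instead, and the wrist camera agreed with it.

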